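# Park and lock the dynamics trolley on its runway

## Task

Push the wooden trolley back along its runway until it rests against the rubber buffer, then push the red grip of the locking lever round through its quarter turn, in front of the trolley, right to the end stop and lean on it there with about 16 N for a good half second. Let go and leave the trolley parked against the buffer and the lever fully home; never push the trolley or the lever with more than 25 N, and do not disturb the masses, the timer or the tape roll.

Things in the scene. Friction and masses are not known exactly. Their poses are not given: they have to be found in the camera images.
- runway: fixed plywood board 220 x 470 x 12 mm on the bench. Origin at bench level, midway across; y runs along the track to the buffer, x across, z up; board from y -230 to +240 mm. Two guide rails (10 mm wide, tops 30 mm above the bench, inner faces at x = +-49 mm) from y = -160 to +240 mm. Dark end block with a black rubber pad at the +y end, 67 mm above the bench
- buffer_face (a point): middle of the rubber pad's face that the trolley meets, 47 mm above the bench, at runway (0, 200) mm; the pad is 70 mm wide and 30 mm high
- trolley: loose brown wooden trolley, 0.4 to 0.85 kg, between the rails. Origin midway under its wheels, 12 mm above the bench. Block 160 mm long along y (towards the buffer), 66 wide, 28 to 68 mm above the origin, flat ends at y = +-80, pale deck 90 wide; 4 white wheels, 90 over their outsides, do not turn: it slides at 1 to 10 N. Starts 25 to 60 mm short of the buffer; parked: runway y = 120 mm
- lever (a joint): lever angle (rad): 0 open, pointing along runway -y outside the -x rail; grows counter-clockwise from above as it swings over the track; starts 0 to 0.2. The end stop, somewhere from 1.5 to 1.7, must be felt: the lever is stiff all the way (about 4 N at the grip) and stays where left; at the stop the force climbs steeply. When home its lug is within about 3 mm of the parked trolley
- lever_hinge (a point): on the vertical pivot axis of the lever, 46 mm above the bench, at runway (-80, 13.5) mm
- lever_grip (a point): on the axis of the lever's upright red grip, 68 mm above the bench: a cylinder of 24 mm diameter, 41 to 86 mm above the bench, 95 mm from the pivot, at the end of a flat steel arm 14 mm wide, 41 to 51 mm above the bench. A rubber lug on the arm, 40 to 65 mm from the pivot, sticks out 22 mm from its centre line on the trolley side
- masses: bystander: stack of slotted masses with a thin upright stem, 60 mm in diameter, 75 mm high, origin under its middle
- timer: bystander: black timer box with red and yellow terminals, 70 x 100 x 47 mm, origin under its middle, standing behind the buffer
- tape_roll: bystander: white paper roll lying flat, 64 mm in diameter, 16 mm high, origin under its middle
Mind the look-alikes: they are no part of the job. There is more than one size of the trolley; the job needs the smallest.

How it is judged:
On the way, in this order (a step that is already met when the one before it is completed fails the run):
1. the trolley stands against the buffer (within 3 mm) while the lever is still open (below 0.5 rad) (y of trolley in the frame of runway above 0.117 m and value of joint lever below 0.5 rad), for 0.2 s.
2. the lever is at its end stop (beyond 1.58 rad) and the fingers press it there with more than 10 N for 0.3 s (value of joint lever above 1.58 rad and contact force between the fingers and lever above 10 N), for 0.3 s.
At the end, for the whole second after the job is handed in: The lever is home at its end stop (beyond 1.57 rad) and still; the trolley stands upright and at rest, within 4 mm of the buffer (value of joint lever above 1.57 rad and velocity of joint lever below 0.05 rad/s and y of trolley in the frame of runway above 0.116 m and linear speed of trolley below 0.01 m/s and angle between trolley's own z axis and vertical below 0.05 rad); the robot touches nothing.
It fails at once if the robot pushes the lever with more than 25 N (contact force between any of the fingers, the arm and lever above 25 N).
It fails at once if the robot pushes the trolley with more than 25 N (contact force between any of the fingers, the arm and trolley above 25 N).
It fails at once if the trolley is tipped or lifted off its runway (angle between trolley's own z axis and vertical above 0.2 rad or z of trolley in the frame of runway above 0.03 m).
It fails at once if the masses, timer or tape roll are moved by more than 15 mm or tipped (distance of any of masses, timer, tape_roll from where it was at the start of the episode above 0.015 m or angle between masses's own z axis and vertical above 0.3 rad).
It also fails if it takes over 61 s, if anything falls off the work surface, if the arm or the gripper's body presses on something with over 40 N, if the wrist force passes 120 N, or if a joint passes its speed limit or range.

## Robot

A 6-joint arm with a two-finger parallel gripper is mounted at the origin on the work surface. World frame = base frame: x ahead of the robot, y to its left, z up, the work surface at z = 0. Lengths are in m, angles in rad, forces in N, time in s.
With the tool pointing down it reaches from about 0.25 to 0.725 m from the base axis. Payload 4 kg.
Tool frame: the origin (TCP) lies midway between the tips of the shut fingers; the grasp point (between the pads) lies bot.tcp_to_grasp behind it (bot.tcp_to_grasp is the distance from the TCP to the grasp point, in m); z points along the fingers, y is the direction in which the jaws open and shut (so a half turn about z gives the same grasp; the last joint's range is limited). The gripper opens to 85 mm and grips with 20 to 120 N. Pads are 22 mm wide; open, the fingers measure 114 mm over their backs; the gripper's body (76 mm by 85 mm) begins 54 mm behind the grasp point. The pads swing forward as they close: fully open they stand 13 mm farther back than shut.
Start: joints at [-1.318, 0.241, 0.005, 1.335, 0, 1.571], TCP at [0.125, -0.484, 0.231] pointing down, gripper open.
Joint ranges: [-2.72, 2.72], [-1.05, 1.87], [-1.09, 1.28], [-1.99, 2.15], [-1.42, 1.44], [-3.14, 3.14]. Speed limits (rad/s): [2.79, 2.79, 3.14, 3.14, 3.14, 3.14].

## Interface

Orientations are given as a unit quaternion [w, x, y, z].
In Python, from bench import bot, read_camera, outline_of, tip_of gives the robot as it stands.
- The arm moves only by the tool step_arm, never from a script. Its argument "plan" is a list of rows, each an object of numbers: "fingers": the opening, from 0 (shut) to 1 (fully open); "x", "y", "z": the shift along the tool's x, y, z in m; "yaw": the turn about the tool's z in rad. A call has exactly 5 rows; each row is the pose to reach, as a shift and turn from the pose measured when the call began, along the tool's axes at that moment; what a row does not reach only later rows make up. A row lasts 1/8 s, in which the tool goes at most 62.5 mm and 10.7 degrees, less where a joint would pass 70% of its speed; a pose out of reach is approached as far as the arm can. A call with a gripper value outside its range is refused whole. The fingers move at their own pace and stop on an object; "newtons" is the grip in N (left out, the last holds). Time passes only in rows, so rows that repeat a pose let the fingers close, or fill a call up. It gives the time, the measured TCP pose, the force and the opening at its end, in the units of the state.
- bot.read_state(): the state, without advancing time (a new reading comes with each control period).
- read_camera(name): name is "side" or "top" or "wrist"; returns a dict with "pixels" (400x640x3 uint8, blue, green, red), "fx", "fy", "cx", "cy" (pixels), "R" (3x3) and "t" (3): a world point X has camera coordinates R X + t. Camera axes: x right, y down, z forward; pixel columns grow to the right and rows downward; lengths in m; the calibration is good to about 2 mm. A picture is of the moment at which its call begins. There is no depth.
- bot.sign_off(): hands the job in, once; it reports no verdict.
Trained networks look in a picture, given as the dict that the camera call returned (one of the last four; its "shot" number tells which), for a name from the list of things; names that differ only in an ending like _2 or _b are one class to them, and where a whole thing is asked for, a point or a joint stands for the part that bears it (a point fixed in the world has none). Each returns a list of dicts, best first, with "score" (0 to 1); they miss things now and then, are a little off and sometimes report something else, mostly with a low value. They report only what shows in the picture. A call takes as long as a camera call. They do not tell look-alikes from the thing itself.
- outline_of(name, picture): "region" (400x640 bool, what is visible of it) and "rect" ([left, top, right, bottom] in pixels, round what is visible of it).
- tip_of(name, picture): "at" ([column, row] in pixels: a listed point, or the origin of a listed thing).
The state is a dict: "time": time; "joint_positions": joint angles; "qvel": joint speeds; "joint_torque": joint torques, N m; "position": TCP position; "eef_rot": TCP orientation; "contact_force": force on the tool from outside, world axes, zero at the start; "moment": the same for the moment, N m; "opening": opening from 0.0 (shut) to 1.0 (fully open).
Only numpy, scipy, OpenCV 4.12 (cv2) and the standard library are available. Lean on these libraries where they do the work, as an engineer would, in place of code of your own. Each camera call takes 0.05 s, during which the arm holds its last target. There are 200 camera calls.

## Working session

There is one attempt and no reset: what is moved stays moved. The work goes in short steps, Python scripts to look and compute and a tool call to move; the robot and the scene stay as the last step left them, time stands still between calls to the robot, and variables do not carry over. Pictures are saved under pics/ and viewed, about 8 in all and at most 12, crops included, and the job is handed in when it is done.

Besides the shell and the picture viewer there is one more tool, called after "Emit:" as a command line: name --argument value ..., lists and objects as JSON in quotes. step_arm: Moves the arm, as the interface text tells. Its arguments: {"type":"object","properties":{"plan":{"type":"array","items":{"type":"object","properties":{"fingers":{"type":"number"},"x":{"type":"number"},"y":{"type":"number"},"z":{"type":"number"},"yaw":{"type":"number"}}}},"newtons":{"type":"number"}},"required":["plan"]}

```bash
mkdir -p pics; ls
python3 - <<'E'
from bench import bot, read_camera, outline_of, tip_of
import cv2,numpy as np
s=bot.read_state()
for k in s: print(k,np.round(s[k],3))
print(bot.tcp_to_grasp)
for c in ["side","top"]:
    p=read_camera(c); cv2.imwrite(f"pics/{c}0.png",p["pixels"])
    print(c,p["fx"],p["cx"],p["cy"],np.round(p["R"],3).tolist(),np.round(p["t"],3))
    for n in ["runway","trolley","lever","masses","timer","tape_roll"]:
        print(n,[(round(d["score"],2),[int(v) for v in d["rect"]]) for d in outline_of(n,p)][:4])
    for n in ["runway","buffer_face","trolley","lever_hinge","lever_grip","masses","timer","tape_roll"]:
        print(n,[(round(d["score"],2),np.round(d["at"],1).tolist()) for d in tip_of(n,p)][:4])
E
```

```text
pics
time 0.0
joint_positions [-1.318  0.241  0.004  1.335  0.     1.571]
qvel [ 0.002  0.    -0.001  0.001  0.002 -0.   ]
joint_torque [ 1.0000e-03 -3.7232e+01  2.5241e+01  1.7000e-02 -0.0000e+00 -0.0000e+00]
position [ 0.125 -0.484  0.23 ]
eef_rot [-0.001  0.992  0.126 -0.   ]
contact_force [-0.338 -0.465  0.728]
moment [ 0.001  0.023 -0.013]
opening 0.999
0.0187
side 378.8357965498303 322.66004566260546 202.7442344858457 [[-0.941, -0.339, -0.009], [-0.173, 0.503, -0.846], [0.292, -0.795, -0.532]] [0.566 0.113 0.77 ]
runway [(0.68, [252, 157, 377, 271])]
trolley [(0.83, [297, 172, 346, 227]), (0.82, [405, 154, 493, 223]), (0.68, [339, 286, 505, 400])]
lever [(0.71, [349, 160, 366, 198])]
masses [(0.73, [253, 172, 279, 201])]
timer [(0.85, [265, 270, 320, 333])]
tape_roll [(0.82, [379, 243, 408, 264])]
runway [(0.68, [324.3, 208.9]), (0.37, [313.9, 236.4])]
buffer_face [(0.62, [313.3, 235.7])]
trolley [(0.87, [413.7, 361.2]), (0.71, [443.3, 201.1]), (0.6, [321.3, 216.2]), (0.51, [328.0, 206.3])]
lever_hinge [(0.81, [361.5, 193.7])]
lever_grip [(0.56, [360.9, 169.7]), (0.2, [266.0, 1
[... 166 characters left out ...]
[0.015, -1.0, -0.003], [-0.984, -0.014, -0.18], [0.18, 0.006, -0.984]] [0.105 0.53  0.811]
runway [(0.71, [270, 120, 480, 238])]
trolley [(0.95, [380, 248, 484, 345]), (0.74, [170, 240, 236, 343]), (0.73, [318, 151, 387, 203])]
lever [(0.83, [372, 183, 425, 213])]
masses [(0.6, [360, 101, 379, 130])]
timer [(0.85, [214, 179, 258, 212])]
tape_roll [(0.89, [306, 241, 331, 270])]
runway []
buffer_face [(0.74, [292.3, 182.4])]
trolley [(0.94, [353.2, 179.4]), (0.92, [425.3, 294.7]), (0.7, [212.3, 288.8])]
lever_hinge [(0.75, [377.1, 205.9]), (0.73, [352.1, 180.1])]
lever_grip [(0.87, [424.9, 189.3])]
masses [(0.9, [370.1, 117.5])]
timer [(0.72, [235.5, 200.6])]
tape_roll [(0.73, [319.4, 253.3])]
```

View pics/top0.png

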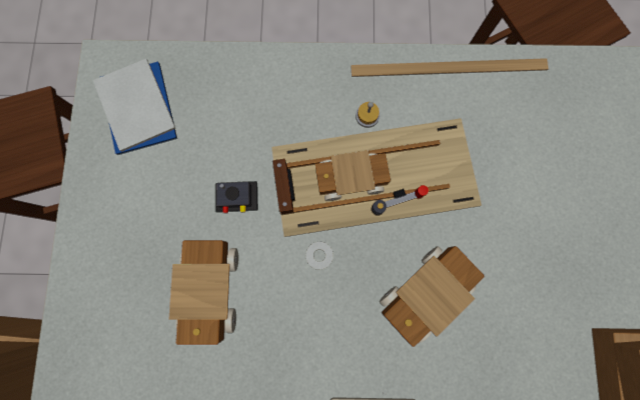

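View pics/side0.png

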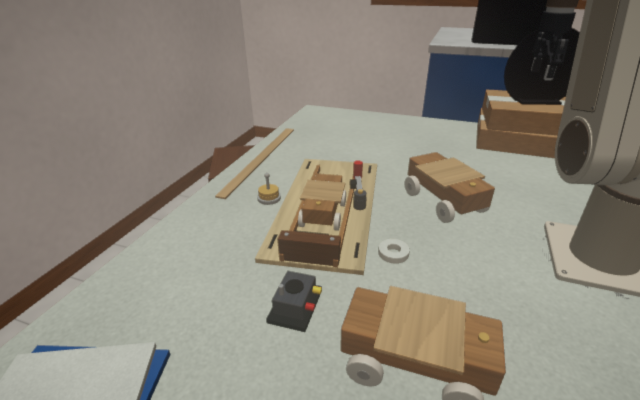

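The trolley on the runway at top (353,172) / side (322,200) is the smallest of three. The other two, at top (430,296) and (205,291), are larger and off the runway. Next I fit the runway pose and check a crop.

```bash
cat > h.py <<'E'
from bench import bot, read_camera, outline_of, tip_of
import cv2,numpy as np,json
from scipy.optimize import least_squares
def proj(p,X):
    c=np.atleast_2d(X)@np.array(p["R"]).T+np.array(p["t"])
    return np.c_[p["fx"]*c[:,0]/c[:,2]+p["cx"],p["fy"]*c[:,1]/c[:,2]+p["cy"]]
def R2(a): return np.array([[np.cos(a),-np.sin(a)],[np.sin(a),np.cos(a)]])
def w(q,P):  # runway->world
    P=np.atleast_2d(P); return np.c_[P[:,:2]@R2(q[2]).T+q[:2],P[:,2]]
def grip(a,z=.068): return [-.08+.095*np.sin(a),.0135-.095*np.cos(a),z]
def tool():  # runway pose of TCP, and tool yaw in world
    s=bot.read_state(); qw,x,y,z=s["eef_rot"]
    return s,np.arctan2(2*(x*y+qw*z),1-2*(y*y+z*z))
def inrun(q,X): return (np.array(X)[:2]-q[:2])@R2(q[2])
E
python3 - <<'E'
from h import *
P={c:read_camera(c) for c in["top","side"]}
B=np.array([[.11,.24,.012],[.11,-.23,.012],[-.11,-.23,.012],[-.11,.24,.012]])
obs=[("top",B,np.array([[272,147],[461,121],[480,206],[285,236]],float))]
# refine top corners by board-colour mask
def near(c,n,g):
    L=tip_of(n,P[c]); L=[d for d in L if np.hypot(*(np.array(d["at"])-g))<12]
    return np.array(L[0]["at"]) if L else None
for c,n,X,g in [("top","buffer_face",[0,.2,.047],(292,182)),("top","lever_hinge",[-.08,.0135,.046],(377,206)),("side","lever_hinge",[-.08,.0135,.046],(361,194))]:
    a=near(c,n,np.array(g))
    if a is not None: obs.append((c,np.array([X]),a[None]))
def res(v): return np.concatenate([(proj(P[c],w(v,X))-o).ravel() for c,X,o in obs])
f=least_squares(res,[.5,0,-.1],loss="soft_l1"); q=f.x
print(np.round(q,4),np.round(f.fun,1)); json.dump(q.tolist(),open("q.json","w"))
g=[(a,proj(P["top"],w(q,grip(a)))[0].round(1),proj(P["side"],w(q,grip(a)))[0].round(1)) for a in(0,.1,.2)]; print(g)
for c in P: print(c,[d["at"] for d in tip_of("lever_grip",P[c])][:1])
for ty in(.06,.075,.095): print(ty,proj(P["top"],w(q,[0,ty,.012])),proj(P["side"],w(q,[0,ty,.012])))
im=P["top"]["pixels"].copy(); r=20/9
big=cv2.resize(im[100:250,250:500],None,fx=3.2,fy=3.2,interpolation=cv2.INTER_CUBIC)
def dr(X,col):
    for u in proj(P["top"],w(q,X)): cv2.circle(big,tuple(int(v) for v in (u-[250,100]+.5)*3.2),3,col,1)
dr(B,(255,0,255)); dr([[-.049,-.16,.03],[.049,-.16,.03],[-.059,-.16,.03],[.059,-.16,.03]],(255,255,0))
for ty in(.07,): dr([[x,ty+y,.08] for x in(-.033,.033) for y in(-.08,.08)],(0,255,0))
dr([grip(.1,.086),[-.08,.0135,.046],[0,.2,.047]],(255,0,0))
cv2.imwrite("pics/crop.png",big)
E
```

```text
[ 0.5917 -0.0103  0.1621] [-1.4 -0.8 -0.2 -2.   0.6  0.6 -2.8  0.1  0.7  0.1  1.   3.1 -0.3 -0.3]
[(0, array([421.9, 199.1]), array([364.1, 168.4])), (0.1, array([420.9, 195. ]), array([360.4, 168.2])), (0.2, array([419.5, 190.9]), array([356.7, 168.2]))]
top [[422.5, 188.3]]
side [[360.9, 168.3]]
0.06 [[351.20968667 179.21765901]] [[323.54849894 213.98402784]]
0.075 [[344.99213891 180.12294207]] [[322.38237311 217.52456818]]
0.095 [[336.69462095 181.33107149]] [[320.7752588  222.40401853]]
```

View pics/crop.png

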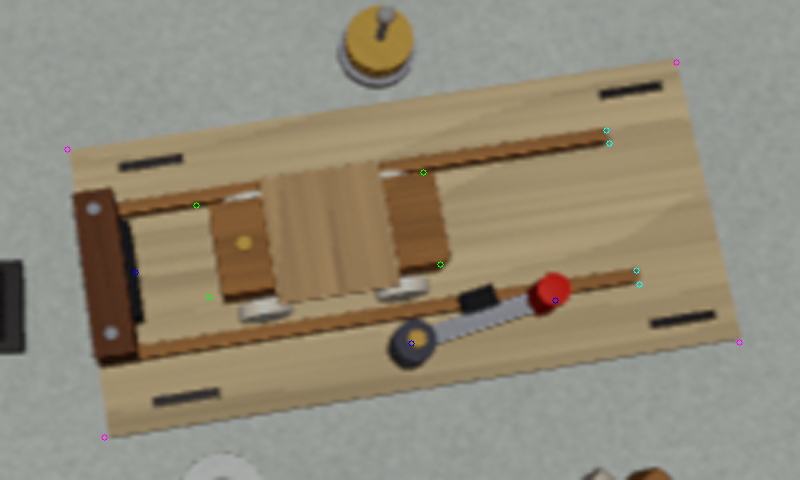

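The crop confirms it: the fit follows the board corners, e.g. (70,150) and (740,340). The red grip is at crop (553,290), lever about 0.18 rad. The trolley's near end is at (442,218), so trolley y is about 0.062. Moving with shut fingers.

Emit:
step_arm --plan '[{"fingers": 0,"x": 0.055,"y": -0.027,"z": 0,"yaw": 0.03},{"fingers": 0,"x": 0.11,"y": -0.054,"z": 0,"yaw": 0.06},{"fingers": 0,"x": 0.165,"y": -0.081,"z": 0,"yaw": 0.09},{"fingers": 0,"x": 0.22,"y": -0.108,"z": 0,"yaw": 0.09},{"fingers": 0,"x": 0.275,"y": -0.135,"z": 0,"yaw": 0.09}]'

```text
time: 2.48
position: [0.3589, -0.2833, 0.2316]
eef_rot: [0.0, 0.997, 0.081, 0.0]
contact_force: [0.7, -0.7, 0.3]
opening: 0.001
```

```bash
cat > st.py <<'E'
from h import *
import sys
q=np.array(json.load(open("q.json"))); s,yaw=tool()
# runway-frame TCP, tool-x angle relative to runway x, force in runway axes
r=inrun(q,s["position"]); f=R2(-q[2])@np.array(s["contact_force"][:2])
print("t%.2f"%s["time"],"run",r.round(4),"z%.4f"%s["position"][2],"rel yaw %.3f"%((yaw-q[2]+np.pi)%(2*np.pi)-np.pi),"F",f.round(1),"Fz%.1f"%s["contact_force"][2],"open%.2f"%s["opening"])
if len(sys.argv)>2:
    d=np.array([float(v) for v in sys.argv[1:3]])-r
    a=yaw-q[2]; print("shift x %.4f y %.4f"%(d@[np.cos(a),np.sin(a)],d@[np.sin(a),-np.cos(a)]))
E
python3 st.py 0 -0.065
```

```text
t2.48 run [-0.2738 -0.2319] z0.2316 rel yaw 0.000 F [ 0.6 -0.8] Fz0.3 open0.00
shift x 0.2739 y -0.1668
```

Emit:
step_arm --plan '[{"fingers": 0,"x": 0.052,"y": -0.031,"z": 0},{"fingers": 0,"x": 0.104,"y": -0.062,"z": 0},{"fingers": 0,"x": 0.156,"y": -0.093,"z": 0},{"fingers": 0,"x": 0.208,"y": -0.124,"z": 0.01},{"fingers": 0,"x": 0.26,"y": -0.155,"z": 0.02}]'

```text
schema error: expected keys fingers, x, y, z, yaw
```

```bash
python3 st.py 0 -0.07
```

```text
t2.48 run [-0.2738 -0.2319] z0.2316 rel yaw 0.000 F [ 0.6 -0.8] Fz0.3 open0.00
shift x 0.2739 y -0.1618
```

Emit:
step_arm --plan '[{"fingers": 0,"x": 0.052,"y": -0.031,"z": 0,"yaw": 0},{"fingers": 0,"x": 0.104,"y": -0.062,"z": 0,"yaw": 0},{"fingers": 0,"x": 0.156,"y": -0.093,"z": 0,"yaw": 0},{"fingers": 0,"x": 0.208,"y": -0.124,"z": 0.01,"yaw": 0},{"fingers": 0,"x": 0.26,"y": -0.155,"z": 0.02,"yaw": 0}]'

```text
time: 3.1
position: [0.592, -0.0868, 0.2116]
eef_rot: [0.001, 0.997, 0.081, 0.001]
contact_force: [0.7, -1.0, 0.4]
opening: -0.002
```

```bash
python3 st.py 0 -0.07
```

```text
t3.10 run [-0.0121 -0.0756] z0.2116 rel yaw 0.001 F [ 0.5 -1.1] Fz0.4 open-0.00
shift x 0.0121 y -0.0056
```

Emit:
step_arm --plan '[{"fingers": 0,"x": 0.012,"y": 0,"z": 0.05,"yaw": 0},{"fingers": 0,"x": 0.012,"y": 0,"z": 0.1,"yaw": 0},{"fingers": 0,"x": 0.012,"y": 0,"z": 0.14,"yaw": 0},{"fingers": 0,"x": 0.012,"y": 0,"z": 0.155,"yaw": 0},{"fingers": 0,"x": 0.012,"y": 0,"z": 0.157,"yaw": 0}]'

```text
time: 3.72
position: [0.6038, -0.0851, 0.0542]
eef_rot: [0.0, 0.997, 0.081, 0.0]
contact_force: [0.1, 0.4, 0.6]
opening: -0.001
```

```bash
python3 st.py 0 0
python3 - <<'E'
from h import *
q=np.array(json.load(open("q.json")))
p=read_camera("top"); big=cv2.resize(p["pixels"][100:250,250:500],None,fx=3.2,fy=3.2)
cv2.imwrite("pics/c2.png",big)
E
```

```text
t3.73 run [-0.0001 -0.0758] z0.0542 rel yaw 0.001 F [0.1 0.4] Fz0.6 open-0.00
shift x 0.0001 y -0.0758
```

View pics/c2.png

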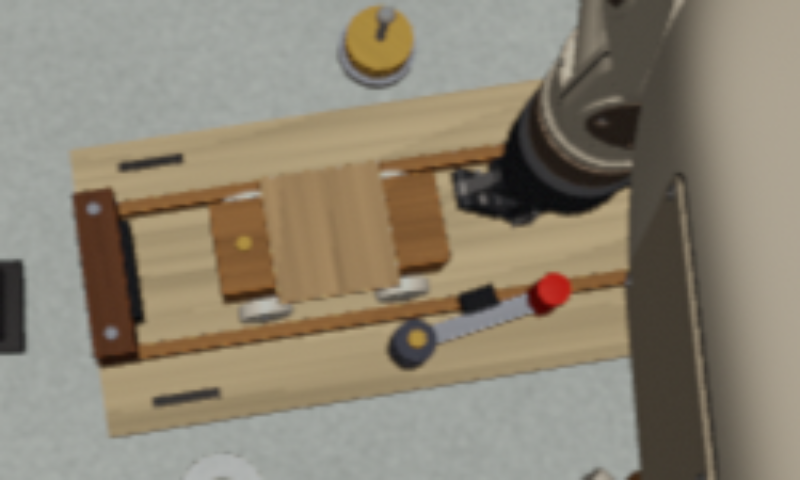

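Emit:
step_arm --plan '[{"fingers": 0,"x": 0,"y": -0.008,"z": 0,"yaw": 0},{"fingers": 0,"x": 0,"y": -0.016,"z": 0,"yaw": 0},{"fingers": 0,"x": 0,"y": -0.022,"z": 0,"yaw": 0},{"fingers": 0,"x": 0,"y": -0.025,"z": 0,"yaw": 0},{"fingers": 0,"x": 0,"y": -0.028,"z": 0,"yaw": 0}]'

```text
time: 4.4
position: [0.6002, -0.0573, 0.0554]
eef_rot: [0.001, 0.997, 0.081, 0.001]
contact_force: [-0.5, -0.2, -0.1]
opening: -0.003
```

Emit:
step_arm --plan '[{"fingers": 0,"x": 0,"y": -0.002,"z": 0,"yaw": 0},{"fingers": 0,"x": 0,"y": -0.004,"z": 0,"yaw": 0},{"fingers": 0,"x": 0,"y": -0.006,"z": 0,"yaw": 0},{"fingers": 0,"x": 0,"y": -0.008,"z": 0,"yaw": 0},{"fingers": 0,"x": 0,"y": -0.01,"z": 0,"yaw": 0}]'

```text
time: 5.03
position: [0.5986, -0.0474, 0.0553]
eef_rot: [0.001, 0.997, 0.081, 0.001]
contact_force: [0.0, 0.2, 0.1]
opening: 0.0
```

```bash
python3 st.py 0 0
```

```text
t5.03 run [ 0.0008 -0.0377] z0.0553 rel yaw 0.001 F [0.1 0.2] Fz0.1 open0.00
shift x -0.0008 y -0.0377
```

Emit:
step_arm --plan '[{"fingers": 0,"x": 0,"y": -0.002,"z": 0,"yaw": 0},{"fingers": 0,"x": 0,"y": -0.004,"z": 0,"yaw": 0},{"fingers": 0,"x": 0,"y": -0.006,"z": 0,"yaw": 0},{"fingers": 0,"x": 0,"y": -0.008,"z": 0,"yaw": 0},{"fingers": 0,"x": 0,"y": -0.01,"z": 0,"yaw": 0}]'

```text
time: 5.65
position: [0.5972, -0.0384, 0.0554]
eef_rot: [0.002, 0.997, 0.081, 0.002]
contact_force: [-0.0, -5.3, 1.0]
opening: 0.002
```

Emit:
step_arm --plan '[{"fingers": 0,"x": 0,"y": -0.002,"z": 0,"yaw": 0},{"fingers": 0,"x": 0,"y": -0.004,"z": 0,"yaw": 0},{"fingers": 0,"x": 0,"y": -0.006,"z": 0,"yaw": 0},{"fingers": 0,"x": 0,"y": -0.008,"z": 0,"yaw": 0},{"fingers": 0,"x": 0,"y": -0.01,"z": 0,"yaw": 0}]'

```text
time: 6.28
position: [0.5956, -0.0284, 0.0554]
eef_rot: [0.002, 0.997, 0.081, 0.002]
contact_force: [1.1, -4.0, 0.2]
opening: -0.001
```

```bash
python3 st.py 0 0
```

```text
t6.28 run [ 0.0009 -0.0184] z0.0554 rel yaw -0.000 F [ 0.5 -4.1] Fz0.2 open-0.00
shift x -0.0009 y -0.0184
```

Emit:
step_arm --plan '[{"fingers": 0,"x": 0,"y": -0.003,"z": 0,"yaw": 0},{"fingers": 0,"x": 0,"y": -0.006,"z": 0,"yaw": 0},{"fingers": 0,"x": 0,"y": -0.009,"z": 0,"yaw": 0},{"fingers": 0,"x": 0,"y": -0.012,"z": 0,"yaw": 0},{"fingers": 0,"x": 0,"y": -0.015,"z": 0,"yaw": 0}]'

```text
time: 6.9
position: [0.5931, -0.0134, 0.0554]
eef_rot: [0.002, 0.997, 0.081, 0.002]
contact_force: [1.5, -4.7, -0.1]
opening: 0.001
```

Emit:
step_arm --plan '[{"fingers": 0,"x": 0,"y": -0.003,"z": 0,"yaw": 0},{"fingers": 0,"x": 0,"y": -0.006,"z": 0,"yaw": 0},{"fingers": 0,"x": 0,"y": -0.009,"z": 0,"yaw": 0},{"fingers": 0,"x": 0,"y": -0.012,"z": 0,"yaw": 0},{"fingers": 0,"x": 0,"y": -0.014,"z": 0,"yaw": 0}]'

```text
time: 7.52
position: [0.5908, 0.0006, 0.0554]
eef_rot: [0.002, 0.997, 0.081, 0.002]
contact_force: [1.0, -4.8, -0.1]
opening: -0.0
```

Emit:
step_arm --plan '[{"fingers": 0,"x": 0,"y": -0.0015,"z": 0,"yaw": 0},{"fingers": 0,"x": 0,"y": -0.003,"z": 0,"yaw": 0},{"fingers": 0,"x": 0,"y": -0.0045,"z": 0,"yaw": 0},{"fingers": 0,"x": 0,"y": -0.006,"z": 0,"yaw": 0},{"fingers": 0,"x": 0,"y": -0.0075,"z": 0,"yaw": 0}]'

```text
time: 8.15
position: [0.5896, 0.008, 0.0554]
eef_rot: [0.002, 0.997, 0.081, 0.002]
contact_force: [0.6, -4.7, 0.6]
opening: 0.0
```

```bash
python3 st.py 0 0
```

```text
t8.15 run [0.0009 0.0184] z0.0554 rel yaw -0.000 F [-0.1 -4.7] Fz0.6 open0.00
shift x -0.0009 y 0.0184
```

Emit:
step_arm --plan '[{"fingers": 0,"x": 0,"y": -0.0006,"z": 0,"yaw": 0},{"fingers": 0,"x": 0,"y": -0.0012,"z": 0,"yaw": 0},{"fingers": 0,"x": 0,"y": -0.0018,"z": 0,"yaw": 0},{"fingers": 0,"x": 0,"y": -0.0024,"z": 0,"yaw": 0},{"fingers": 0,"x": 0,"y": -0.003,"z": 0,"yaw": 0}]'

```text
time: 8.78
position: [0.5892, 0.0109, 0.0554]
eef_rot: [0.002, 0.997, 0.081, 0.002]
contact_force: [0.5, -5.4, 0.1]
opening: -0.002
```

Emit:
step_arm --plan '[{"fingers": 0,"x": 0,"y": -0.0006,"z": 0,"yaw": 0},{"fingers": 0,"x": 0,"y": -0.0012,"z": 0,"yaw": 0},{"fingers": 0,"x": 0,"y": -0.0018,"z": 0,"yaw": 0},{"fingers": 0,"x": 0,"y": -0.0024,"z": 0,"yaw": 0},{"fingers": 0,"x": 0,"y": -0.003,"z": 0,"yaw": 0}]'

```text
time: 9.4
position: [0.5887, 0.0136, 0.0554]
eef_rot: [0.002, 0.997, 0.081, 0.002]
contact_force: [1.0, -5.8, 0.7]
opening: 0.004
```

```bash
python3 st.py 0 0
```

```text
t9.40 run [0.0009 0.0241] z0.0554 rel yaw -0.001 F [ 0.1 -5.9] Fz0.7 open0.00
shift x -0.0009 y 0.0241
```

Emit:
step_arm --plan '[{"fingers": 0,"x": 0,"y": -0.0006,"z": 0,"yaw": 0},{"fingers": 0,"x": 0,"y": -0.0012,"z": 0,"yaw": 0},{"fingers": 0,"x": 0,"y": -0.0018,"z": 0,"yaw": 0},{"fingers": 0,"x": 0,"y": -0.0024,"z": 0,"yaw": 0},{"fingers": 0,"x": 0,"y": -0.003,"z": 0,"yaw": 0}]'

```text
time: 10.02
position: [0.5891, 0.0138, 0.0556]
eef_rot: [0.005, 0.997, 0.08, 0.002]
contact_force: [2.9, -12.3, -0.6]
opening: 0.002
```

```bash
python3 st.py 0 0
```

```text
t10.03 run [0.0013 0.0242] z0.0556 rel yaw -0.003 F [  0.9 -12.6] Fz-0.6 open0.00
shift x -0.0013 y 0.0242
```

Emit:
step_arm --plan '[{"fingers": 0,"x": 0,"y": 0.004,"z": 0,"yaw": 0},{"fingers": 0,"x": 0,"y": 0.02,"z": 0,"yaw": 0},{"fingers": 0,"x": 0,"y": 0.045,"z": -0.01,"yaw": 0},{"fingers": 0,"x": 0,"y": 0.08,"z": -0.05,"yaw": 0},{"fingers": 0,"x": 0,"y": 0.11,"z": -0.1,"yaw": 0}]'

```text
time: 10.65
position: [0.6049, -0.0945, 0.1562]
eef_rot: [0.004, 0.997, 0.08, 0.001]
contact_force: [0.8, -0.9, 1.2]
opening: 0.002
```

```bash
python3 st.py -0.108 -0.085
python3 - <<'E'
from h import *
q=np.array(json.load(open("q.json")))
print(np.round(bot.read_state()["joint_positions"],3))
p=read_camera("top"); big=cv2.resize(p["pixels"][100:250,250:500],None,fx=3.2,fy=3.2,interpolation=cv2.INTER_CUBIC)
def dr(X,col):
    for u in proj(p,w(q,X)): cv2.circle(big,tuple(int(v) for v in (u-[250,100]+.5)*3.2),3,col,1)
dr([[x,.12+y,.08] for x in(-.033,.033) for y in(-.08,.08)],(0,255,0))
dr([grip(.18,.086),grip(.25,.086)],(255,0,0))
cv2.imwrite("pics/c3.png",big)
print([(c,[np.round(d["at"],1).tolist() for d in tip_of("lever_grip",p if c=="top" else read_camera(c))][:1]) for c in("top","side")])
ps=read_camera("side")
for a in(.1,.15,.2,.25): print(a,proj(p,w(q,grip(a))).round(1),proj(ps,w(q,grip(a))).round(1))
E
```

```text
t10.65 run [-0.0005 -0.0852] z0.1562 rel yaw -0.002 F [ 0.6 -1. ] Fz1.2 open0.00
shift x -0.1075 y 0.0000
[-0.152  0.499  0.187  1.256 -0.007  2.83 ]
[('top', [[422.6, 190.1]]), ('side', [[326.5, 205.2]])]
0.1 [[420.9 195. ]] [[360.4 168.2]]
0.15 [[420.2 192.9]] [[358.5 168.1]]
0.2 [[419.5 190.9]] [[356.7 168.2]]
0.25 [[418.6 189. ]] [[354.8 168.2]]
```

View pics/c3.png

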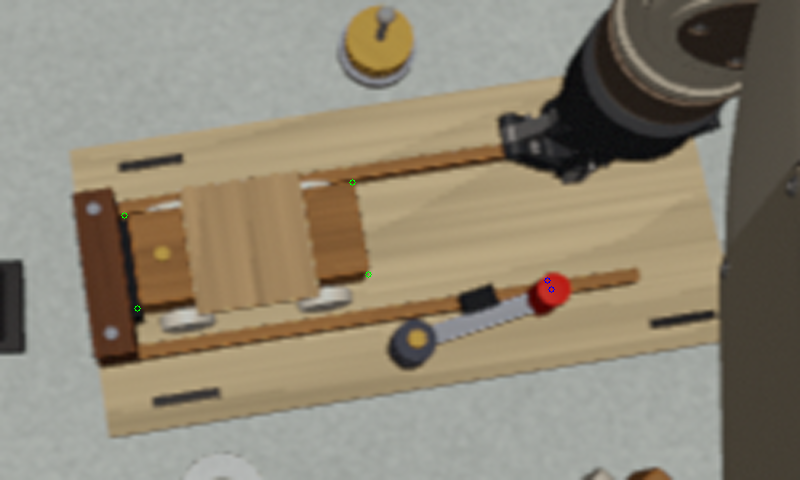

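The trolley sits on the green y=0.12 overlay, corners (352,182) and (368,274), touching the pad at (130,265). The grip is at (550,291), about 0.18 rad. Next I go outside the grip.

Emit:
step_arm --plan '[{"fingers": 0,"x": -0.045,"y": 0,"z": 0,"yaw": 0},{"fingers": 0,"x": -0.085,"y": 0,"z": 0,"yaw": 0},{"fingers": 0,"x": -0.107,"y": 0,"z": 0,"yaw": 0},{"fingers": 0,"x": -0.107,"y": 0,"z": 0.04,"yaw": -0.09},{"fingers": 0,"x": -0.107,"y": 0,"z": 0.07,"yaw": -0.18}]'

```text
time: 11.52
position: [0.498, -0.1099, 0.0833]
eef_rot: [0.003, 0.985, 0.171, 0.0]
contact_force: [1.1, -0.1, 0.1]
opening: 0.004
```

```bash
python3 st.py -0.105 -0.086
```

```text
t11.53 run [-0.1085 -0.0832] z0.0833 rel yaw 0.181 F [ 1.1 -0.2] Fz0.1 open0.00
shift x 0.0029 y 0.0034
```

Emit:
step_arm --plan '[{"fingers": 0,"x": 0,"y": 0.005,"z": 0.012,"yaw": 0},{"fingers": 0,"x": 0.002,"y": 0.005,"z": 0.022,"yaw": 0},{"fingers": 0,"x": 0.007,"y": 0.005,"z": 0.023,"yaw": 0},{"fingers": 0,"x": 0.011,"y": 0.005,"z": 0.023,"yaw": 0},{"fingers": 0,"x": 0.015,"y": 0.005,"z": 0.023,"yaw": 0}]'

```text
time: 12.15
position: [0.5151, -0.1097, 0.0612]
eef_rot: [0.004, 0.985, 0.171, 0.001]
contact_force: [0.4, 0.6, -0.1]
opening: -0.001
```

Emit:
step_arm --plan '[{"fingers": 0,"x": 0.002,"y": 0,"z": 0,"yaw": 0},{"fingers": 0,"x": 0.004,"y": 0,"z": 0,"yaw": 0},{"fingers": 0,"x": 0.006,"y": 0,"z": 0,"yaw": 0},{"fingers": 0,"x": 0.008,"y": 0,"z": 0,"yaw": 0},{"fingers": 0,"x": 0.01,"y": 0,"z": 0,"yaw": 0}]'

```text
time: 12.78
position: [0.5238, -0.107, 0.0612]
eef_rot: [0.004, 0.985, 0.171, 0.0]
contact_force: [-3.3, -4.1, 2.3]
opening: 0.0
```

```bash
python3 st.py 0 0
```

```text
t12.78 run [-0.0826 -0.0844] z0.0612 rel yaw 0.181 F [-4.  -3.5] Fz2.3 open0.00
shift x 0.0965 y -0.0682
```

Emit:
step_arm --plan '[{"fingers": 0,"x": 0.0037,"y": 0.0,"z": 0,"yaw": -0.04},{"fingers": 0,"x": 0.0075,"y": 0.0003,"z": 0,"yaw": -0.08},{"fingers": 0,"x": 0.0113,"y": 0.0005,"z": 0,"yaw": -0.12},{"fingers": 0,"x": 0.0151,"y": 0.0006,"z": 0,"yaw": -0.16},{"fingers": 0,"x": 0.019,"y": 0.0007,"z": 0,"yaw": -0.2}]'

```text
time: 13.4
position: [0.5423, -0.1027, 0.0613]
eef_rot: [0.005, 0.963, 0.268, -0.0]
contact_force: [-2.2, -6.0, 1.0]
opening: 0.0
```

```bash
cat >> st.py <<'E'
v=r-np.array([-.08,.0135]); R=np.hypot(*v); d=.023
a=np.arctan2(v[0],-v[1])+np.arcsin(d/R); print("lever~%.3f radial %.4f  Ftan %.1f Frad %.1f"%(a,np.sqrt(R*R-d*d),f@[np.cos(a),np.sin(a)],f@[np.sin(a),-np.cos(a)]))
E
python3 st.py
```

```text
t13.40 run [-0.0637 -0.0832] z0.0613 rel yaw 0.381 F [-3.1 -5.6] Fz1.0 open0.00
lever~0.404 radial 0.0954  Ftan -5.1 Frad 3.9
```

Emit:
step_arm --plan '[{"fingers": 0,"x": 0.0037,"y": 0.0008,"z": 0,"yaw": -0.04},{"fingers": 0,"x": 0.0075,"y": 0.0013,"z": 0,"yaw": -0.08},{"fingers": 0,"x": 0.0113,"y": 0.0017,"z": 0,"yaw": -0.12},{"fingers": 0,"x": 0.0151,"y": 0.002,"z": 0,"yaw": -0.16},{"fingers": 0,"x": 0.019,"y": 0.0022,"z": 0,"yaw": -0.2}]'

```text
time: 14.02
position: [0.56, -0.0948, 0.0612]
eef_rot: [0.006, 0.931, 0.364, -0.001]
contact_force: [-3.0, -3.6, 1.7]
opening: 0.004
```

```bash
python3 st.py
```

```text
t14.03 run [-0.0449 -0.0783] z0.0612 rel yaw 0.583 F [-3.5 -3. ] Fz1.7 open0.00
lever~0.602 radial 0.0955  Ftan -4.6 Frad 0.5
```

Good, tracking well.

Emit:
step_arm --plan '[{"fingers": 0,"x": 0.0037,"y": 0.0008,"z": 0,"yaw": -0.04},{"fingers": 0,"x": 0.0075,"y": 0.0014,"z": 0,"yaw": -0.08},{"fingers": 0,"x": 0.0113,"y": 0.0019,"z": 0,"yaw": -0.12},{"fingers": 0,"x": 0.0151,"y": 0.0023,"z": 0,"yaw": -0.16},{"fingers": 0,"x": 0.019,"y": 0.0025,"z": 0,"yaw": -0.2}]'

```text
time: 14.65
position: [0.5757, -0.0834, 0.0612]
eef_rot: [0.005, 0.89, 0.457, -0.002]
contact_force: [-2.6, -2.2, 2.7]
opening: -0.001
```

Emit:
step_arm --plan '[{"fingers": 0,"x": 0.0037,"y": 0.0008,"z": 0,"yaw": -0.04},{"fingers": 0,"x": 0.0075,"y": 0.0014,"z": 0,"yaw": -0.08},{"fingers": 0,"x": 0.0113,"y": 0.0019,"z": 0,"yaw": -0.12},{"fingers": 0,"x": 0.0151,"y": 0.0023,"z": 0,"yaw": -0.16},{"fingers": 0,"x": 0.019,"y": 0.0025,"z": 0,"yaw": -0.2}]'

```text
time: 15.28
position: [0.5889, -0.0693, 0.061]
eef_rot: [0.005, 0.839, 0.544, -0.002]
contact_force: [-3.7, -2.9, 2.5]
opening: -0.001
```

```bash
python3 st.py
```

```text
t15.28 run [-0.0123 -0.0578] z0.0610 rel yaw 0.989 F [-4.1 -2.3] Fz2.5 open-0.00
lever~0.996 radial 0.0955  Ftan -4.1 Frad -2.2
```

Emit:
step_arm --plan '[{"fingers": 0,"x": 0.0037,"y": 0.0006,"z": 0,"yaw": -0.04},{"fingers": 0,"x": 0.0075,"y": 0.0011,"z": 0,"yaw": -0.08},{"fingers": 0,"x": 0.0113,"y": 0.0015,"z": 0,"yaw": -0.12},{"fingers": 0,"x": 0.0151,"y": 0.0018,"z": 0,"yaw": -0.16},{"fingers": 0,"x": 0.019,"y": 0.002,"z": 0,"yaw": -0.2}]'

```text
time: 15.9
position: [0.5987, -0.0526, 0.0609]
eef_rot: [0.005, 0.78, 0.626, -0.003]
contact_force: [-3.2, -3.6, 3.7]
opening: 0.003
```

Emit:
step_arm --plan '[{"fingers": 0,"x": 0.0037,"y": 0.0006,"z": 0,"yaw": -0.04},{"fingers": 0,"x": 0.0075,"y": 0.0011,"z": 0,"yaw": -0.08},{"fingers": 0,"x": 0.0113,"y": 0.0015,"z": 0,"yaw": -0.12},{"fingers": 0,"x": 0.0151,"y": 0.0018,"z": 0,"yaw": -0.16},{"fingers": 0,"x": 0.018,"y": 0.002,"z": 0,"yaw": -0.2}]'

```text
time: 16.52
position: [0.6049, -0.0352, 0.0609]
eef_rot: [0.005, 0.712, 0.702, -0.003]
contact_force: [-1.5, -3.5, 3.5]
opening: -0.002
```

```bash
python3 st.py
```

```text
t16.52 run [ 0.009  -0.0267] z0.0609 rel yaw 1.394 F [-2.  -3.2] Fz3.5 open-0.00
lever~1.384 radial 0.0949  Ftan -3.5 Frad -1.4
```

Emit:
step_arm --plan '[{"fingers": 0,"x": 0.0022,"y": 0.0004,"z": 0,"yaw": -0.022},{"fingers": 0,"x": 0.0044,"y": 0.0008,"z": 0,"yaw": -0.044},{"fingers": 0,"x": 0.0066,"y": 0.0011,"z": 0,"yaw": -0.066},{"fingers": 0,"x": 0.0088,"y": 0.0014,"z": 0,"yaw": -0.088},{"fingers": 0,"x": 0.011,"y": 0.0016,"z": 0,"yaw": -0.11}]'

```text
time: 17.15
position: [0.6069, -0.0242, 0.0609]
eef_rot: [0.005, 0.672, 0.74, -0.003]
contact_force: [-0.9, -4.2, 2.3]
opening: 0.002
```

Emit:
step_arm --plan '[{"fingers": 0,"x": 0.001,"y": 0.0002,"z": 0,"yaw": -0.01},{"fingers": 0,"x": 0.002,"y": 0.0004,"z": 0,"yaw": -0.02},{"fingers": 0,"x": 0.003,"y": 0.0006,"z": 0,"yaw": -0.03},{"fingers": 0,"x": 0.004,"y": 0.0008,"z": 0,"yaw": -0.04},{"fingers": 0,"x": 0.005,"y": 0.001,"z": 0,"yaw": -0.05}]'

```text
time: 17.77
position: [0.6074, -0.0191, 0.0608]
eef_rot: [0.005, 0.653, 0.757, -0.003]
contact_force: [-1.7, -3.8, 4.0]
opening: 0.001
```

```bash
python3 st.py
```

```text
t17.77 run [ 0.0141 -0.0112] z0.0608 rel yaw 1.556 F [-2.2 -3.4] Fz4.0 open0.00
lever~1.553 radial 0.0945  Ftan -3.5 Frad -2.2
```

Emit:
step_arm --plan '[{"fingers": 0,"x": 0.0006,"y": 0,"z": 0,"yaw": -0.006},{"fingers": 0,"x": 0.0012,"y": 0.0001,"z": 0,"yaw": -0.012},{"fingers": 0,"x": 0.0018,"y": 0.0002,"z": 0,"yaw": -0.018},{"fingers": 0,"x": 0.0024,"y": 0.0003,"z": 0,"yaw": -0.024},{"fingers": 0,"x": 0.003,"y": 0.0003,"z": 0,"yaw": -0.03}]'

```text
time: 18.4
position: [0.6075, -0.016, 0.0609]
eef_rot: [0.005, 0.642, 0.767, -0.003]
contact_force: [-0.0, -4.9, 2.3]
opening: -0.002
```

```bash
python3 st.py
```

```text
t18.40 run [ 0.0147 -0.0082] z0.0609 rel yaw 1.587 F [-0.8 -4.8] Fz2.3 open-0.00
lever~1.584 radial 0.0944  Ftan -4.8 Frad -0.9
```

Emit:
step_arm --plan '[{"fingers": 0,"x": 0.0006,"y": 0,"z": 0,"yaw": -0.006},{"fingers": 0,"x": 0.0012,"y": 0.0001,"z": 0,"yaw": -0.012},{"fingers": 0,"x": 0.0018,"y": 0.0002,"z": 0,"yaw": -0.018},{"fingers": 0,"x": 0.0024,"y": 0.0003,"z": 0,"yaw": -0.024},{"fingers": 0,"x": 0.003,"y": 0.0003,"z": 0,"yaw": -0.03}]'

```text
time: 19.02
position: [0.6077, -0.0144, 0.0609]
eef_rot: [0.006, 0.63, 0.776, -0.004]
contact_force: [0.7, -8.8, 2.4]
opening: -0.002
```

```bash
python3 st.py
```

```text
t19.02 run [ 0.0151 -0.0067] z0.0609 rel yaw 1.616 F [-0.7 -8.8] Fz2.4 open-0.00
lever~1.601 radial 0.0944  Ftan -8.8 Frad -0.9
```

Emit:
step_arm --plan '[{"fingers": 0,"x": 0.0006,"y": 0,"z": 0,"yaw": 0},{"fingers": 0,"x": 0.0012,"y": 0,"z": 0,"yaw": 0},{"fingers": 0,"x": 0.0018,"y": 0,"z": 0,"yaw": 0},{"fingers": 0,"x": 0.0022,"y": 0,"z": 0,"yaw": 0},{"fingers": 0,"x": 0.0022,"y": 0,"z": 0,"yaw": 0}]'

```text
time: 19.65
position: [0.6077, -0.0145, 0.061]
eef_rot: [0.008, 0.631, 0.776, -0.005]
contact_force: [1.6, -9.7, 2.3]
opening: 0.0
```

```bash
python3 st.py
```

```text
t19.65 run [ 0.0151 -0.0067] z0.0610 rel yaw 1.614 F [ 0.  -9.9] Fz2.3 open0.00
lever~1.600 radial 0.0945  Ftan -9.9 Frad -0.3
```

Emit:
step_arm --plan '[{"fingers": 0,"x": 0.0024,"y": 0,"z": 0,"yaw": 0},{"fingers": 0,"x": 0.003,"y": 0,"z": 0,"yaw": 0},{"fingers": 0,"x": 0.0035,"y": 0,"z": 0,"yaw": 0},{"fingers": 0,"x": 0.0035,"y": 0,"z": 0,"yaw": 0},{"fingers": 0,"x": 0.0035,"y": 0,"z": 0,"yaw": 0}]'

```text
time: 20.27
position: [0.6077, -0.0145, 0.0611]
eef_rot: [0.01, 0.632, 0.775, -0.007]
contact_force: [2.2, -13.2, 1.4]
opening: 0.003
```

```bash
python3 st.py
```

```text
t20.27 run [ 0.0151 -0.0068] z0.0611 rel yaw 1.612 F [  0.1 -13.4] Fz1.4 open0.00
lever~1.600 radial 0.0945  Ftan -13.4 Frad -0.3
```

Emit:
step_arm --plan '[{"fingers": 0,"x": 0.0038,"y": 0,"z": 0,"yaw": 0},{"fingers": 0,"x": 0.0043,"y": 0,"z": 0,"yaw": 0},{"fingers": 0,"x": 0.0044,"y": 0,"z": 0,"yaw": 0},{"fingers": 0,"x": 0.0044,"y": 0,"z": 0,"yaw": 0},{"fingers": 0,"x": 0.0044,"y": 0,"z": 0,"yaw": 0}]'

```text
time: 20.9
position: [0.6077, -0.0146, 0.0612]
eef_rot: [0.014, 0.633, 0.774, -0.01]
contact_force: [1.8, -15.3, 0.4]
opening: 0.001
```

Emit:
step_arm --plan '[{"fingers": 0,"x": 0.0044,"y": 0,"z": 0,"yaw": 0},{"fingers": 0,"x": 0.0044,"y": 0,"z": 0,"yaw": 0},{"fingers": 0,"x": 0.0044,"y": 0,"z": 0,"yaw": 0},{"fingers": 0,"x": 0.0044,"y": 0,"z": 0,"yaw": 0},{"fingers": 0,"x": 0.0044,"y": 0,"z": 0,"yaw": 0}]'

```text
time: 21.52
position: [0.6077, -0.0148, 0.0613]
eef_rot: [0.017, 0.634, 0.773, -0.012]
contact_force: [2.0, -14.7, 0.9]
opening: 0.003
```

```bash
python3 st.py
```

```text
t21.52 run [ 0.015 -0.007] z0.0613 rel yaw 1.605 F [ -0.4 -14.8] Fz0.9 open0.00
lever~1.597 radial 0.0944  Ftan -14.8 Frad -0.8
```

Emit:
step_arm --plan '[{"fingers": 0,"x": -0.002,"y": 0,"z": 0,"yaw": 0},{"fingers": 0,"x": -0.015,"y": 0,"z": 0,"yaw": 0},{"fingers": 0,"x": -0.04,"y": 0,"z": 0,"yaw": 0},{"fingers": 0,"x": -0.08,"y": 0,"z": -0.04,"yaw": 0},{"fingers": 0,"x": -0.12,"y": 0,"z": -0.09,"yaw": 0}]'

```text
time: 22.15
position: [0.629, -0.1277, 0.154]
eef_rot: [0.014, 0.633, 0.774, -0.013]
contact_force: [0.7, 0.2, 0.8]
opening: -0.001
```

Emit:
step_arm --plan '[{"fingers": 0,"x": -0.03,"y": 0,"z": -0.02,"yaw": 0},{"fingers": 0,"x": -0.06,"y": 0,"z": -0.04,"yaw": 0},{"fingers": 0,"x": -0.07,"y": 0,"z": -0.05,"yaw": 0},{"fingers": 0,"x": -0.07,"y": 0,"z": -0.05,"yaw": 0},{"fingers": 0,"x": -0.07,"y": 0,"z": -0.05,"yaw": 0}]'

```text
time: 22.78
position: [0.6421, -0.1935, 0.2055]
eef_rot: [0.013, 0.633, 0.774, -0.013]
contact_force: [0.9, -0.0, -0.4]
opening: 0.003
```

```bash
python3 st.py
python3 - <<'E'
from h import *
q=np.array(json.load(open("q.json")))
p=read_camera("top"); big=cv2.resize(p["pixels"][100:250,250:500],None,fx=3.2,fy=3.2,interpolation=cv2.INTER_CUBIC)
def dr(X,col):
    for u in proj(p,w(q,X)): cv2.circle(big,tuple(int(v) for v in (u-[250,100]+.5)*3.2),3,col,1)
dr([[x,.12+y,.08] for x in(-.033,.033) for y in(-.08,.08)],(0,255,0))
dr([grip(1.6,.086)],(255,0,0))
cv2.imwrite("pics/c4.png",big)
for c in("top","side"):
    p=read_camera(c); print(c,[np.round(d["at"],1).tolist() for d in tip_of("lever_grip",p)][:2],[(a,proj(p,w(q,grip(a)))[0].round(1)) for a in(1.5,1.6,1.7)])
E
```

```text
t22.77 run [ 0.0202 -0.1889] z0.2055 rel yaw 1.608 F [ 0.9 -0.2] Fz-0.4 open0.00
lever~0.562 radial 0.2247  Ftan 0.7 Frad 0.7
top [[373.1, 157.9]] [(1.5, array([375.2, 163.8])), (1.6, array([371. , 164.3])), (1.7, array([366.9, 165.2]))]
side [[321.7, 184.3]] [(1.5, array([321.3, 181.9])), (1.6, array([320.5, 183.8])), (1.7, array([320.1, 185.8]))]
```

View pics/c4.png

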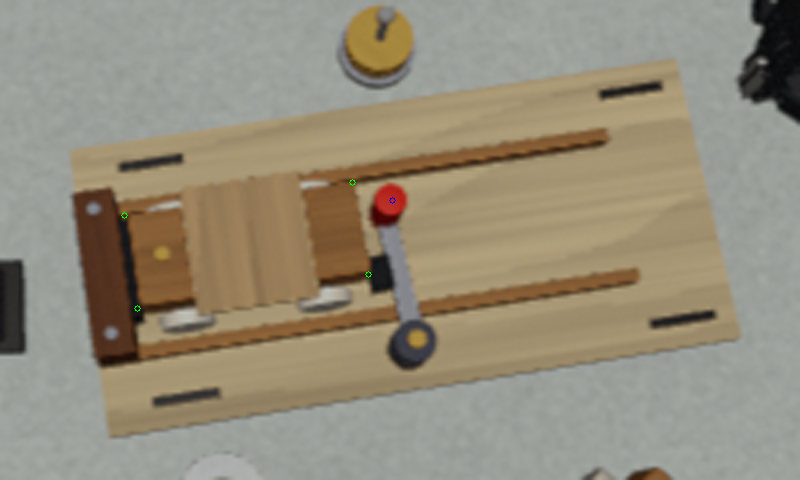

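The grip at (390,201) lies on the 1.6 rad overlay, with its lug at the parked trolley's end (372,272). The trolley touches the pad and the masses are where they were. Handing in.

```bash
python3 -c "
from bench import bot
print(bot.sign_off())"
```

```text
the job is handed in; nothing more can be done
None
```

I pushed the trolley against the buffer and swung the lever round to its end stop. I leaned on it there with 13–15 N for over a second, then backed the arm clear and handed the job in at about 23 s. No verdict was reported.

- **Trolley:** it slid at about 5 N and stopped dead at the buffer, where the push reached 12.6 N. In the last picture it lies on the parked position, y = 0.12 m, and touches the pad.
- **Lever:** the stop was felt at about 1.60 rad, good to about 0.02 rad by my calibration. After release the lever stayed there in the last picture. In that check the top camera's grip detection was about 6 px off my prediction across the lever's swing, but the side camera and the overlay agreed with it.
- **Force:** the lean peaked at 15.3 N, slightly under the 16 N asked but above the 10 N needed. No reading, taken at the end of each move, exceeded about 16 N.
- **Bystanders:** the masses look unmoved in the last picture, and the parts of the timer and tape roll in view look the same; I did not measure any of the three. The arm touched nothing at hand-in.

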